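# Load the tagged display modules into their test nests

## Robot

A 6-joint arm with a two-finger parallel gripper is mounted at the origin on the work surface. World frame = base frame: x ahead of the robot, y to its left, z up, the work surface at z = 0. Lengths are in mm, angles in rad, forces in N, time in s.
With the tool pointing down it reaches from about 300 to 950 mm from the base axis. Payload 3.1 kg.
Tool frame: the origin (TCP) lies where the fingers leave the gripper's body, on its centre line; the fingertips stand 73 mm ahead of it and the grasp point (between the pads) lies 54 mm ahead of it (tips_ahead is the distance from the TCP to the fingertips, in mm); z points along the fingers, y is the direction in which the jaws open and shut (so a half turn about z gives the same grasp; the last joint's range is limited). The gripper opens to 85 mm and grips with 20 to 120 N. Pads are 22 mm wide; open, the fingers measure 114 mm over their backs; the gripper's body (76 mm by 85 mm) begins 54 mm behind the grasp point. The pads swing forward as they close: fully open they stand 13 mm farther back than shut.
Start: joints at [1.045, 0.308, 1.634, -0, 1.2, -0.07], TCP at [275.139, 561.188, 303.872] pointing down, gripper open.
Joint ranges: [-3.06, 3.06], [-0.79, 1.96], [0.05, 2.63], [-1.19, 4.34], [0.05, 2.64], [-2.94, 2.94]. Speed limits (rad/s): [2.79, 2.79, 3.14, 3.14, 3.14, 3.14].

## Interface

Orientations are given as a rotation vector (axis times angle).
In Python, from cell import move_to, move_l, set_joints, grip, pause, ik, sense, camera, get_calibration, MotionError, hand_in, tips_ahead gives the robot as it stands. Calls block until the motion is done:
- move_to(position, orientation): joint-space move of the TCP to a pose.
- move_l(position, rotation=None, velocity=150): straight line of the TCP; rotation=None keeps the orientation; velocity is the mean speed in mm/s.
- set_joints(angles): joint-space move.
- grip(opening, effort=None): finger opening in mm; effort is the grip in N (None keeps the last); returns when the fingers have stopped.
- pause(seconds).
- ik(position, orientation): joint angles nearest the present ones, or None.
- sense(): the state.
- camera(name): name is "scene" or "top"; returns the picture (480x640x3 uint8, blue, green, red); there is no depth.
- get_calibration(name): a dict with "mtx" (3x3 intrinsics, pixels), "position" and "attitude" of the camera in the world. Camera axes: x right, y down, z forward; pixel columns grow to the right and rows downward; lengths in mm; the calibration is good to about 2 mm. A picture is of the moment at which its call begins. get_calibration takes no time and is no camera call.
A pose or a line that the arm cannot do raises MotionError and nothing moves.
- hand_in(): hands the job in, once; it reports no verdict.
The state is a dict: "time": time; "joint_pos": joint angles; "qvel": joint speeds; "effort": joint torques, N m; "ee_pos": TCP position; "tcp_rot": TCP orientation; "ft_force": force on the tool from outside, world axes, zero at the start; "ft_torque": the same for the moment, N m; "width": finger opening in mm.
Only numpy, scipy, OpenCV 4.12 (cv2) and the standard library are available. Lean on these libraries where they do the work, as an engineer would, in place of code of your own. Each camera call takes 0.05 s, during which the arm holds its last target.

## Task

Put each of the four display modules that carry a coloured tab into the test nest with edges of the same colour, lying flat, face up, inside its pocket; either way round will do. They are glass, so set them down gently and do not drop them. Leave the two displays without a tab where they are.

Things in the scene. Friction and masses are not known exactly. Their poses are not given: they have to be found in the camera images.
- display_red: Loose display module, a flat block 72 x 48 x 16 mm (x, y, z; about 0.12 kg) with dark grey metal sides and a black glass face on top, with a flat red tab (16 x 42 mm, flush with the face) across its -x end. Origin: centre of its underside; x along the 72 mm length, y along the 48 mm width, z up out of the glass face. It starts lying face up on the bench; pinch it across its 48 mm width, from above.
- nest_red: Test nest fixed to the bench, grey base plate 104 x 80 x 4 mm with black pocket floor on top and red edges. Pocket 86 (x) by 62 mm (y): 7 mm play all round a display. Edges rise 6 mm above the floor (10 above bench): a bar across each x end, 14 mm corner pieces on the y sides, whose middle 58 mm is open for fingers. Origin: centre of the plate's underside, 4 mm below the floor; x lengthwise, z up.
- display_yellow: Loose display module, a flat block 72 x 48 x 16 mm (x, y, z; about 0.12 kg) with dark grey metal sides and a black glass face on top, with a flat yellow tab (16 x 42 mm, flush with the face) across its -x end. Origin: centre of its underside; x along the 72 mm length, y along the 48 mm width, z up out of the glass face. It starts lying face up on the bench; pinch it across its 48 mm width, from above.
- nest_yellow: Test nest fixed to the bench, grey base plate 104 x 80 x 4 mm with black pocket floor on top and yellow edges. Pocket 86 (x) by 62 mm (y): 7 mm play all round a display. Edges rise 6 mm above the floor (10 above bench): a bar across each x end, 14 mm corner pieces on the y sides, whose middle 58 mm is open for fingers. Origin: centre of the plate's underside, 4 mm below the floor; x lengthwise, z up.
- display_blue: Loose display module, a flat block 72 x 48 x 16 mm (x, y, z; about 0.12 kg) with dark grey metal sides and a black glass face on top, with a flat blue tab (16 x 42 mm, flush with the face) across its -x end. Origin: centre of its underside; x along the 72 mm length, y along the 48 mm width, z up out of the glass face. It starts lying face up on the bench; pinch it across its 48 mm width, from above.
- nest_blue: Test nest fixed to the bench, grey base plate 104 x 80 x 4 mm with black pocket floor on top and blue edges. Pocket 86 (x) by 62 mm (y): 7 mm play all round a display. Edges rise 6 mm above the floor (10 above bench): a bar across each x end, 14 mm corner pieces on the y sides, whose middle 58 mm is open for fingers. Origin: centre of the plate's underside, 4 mm below the floor; x lengthwise, z up.
- display_white: Loose display module, a flat block 72 x 48 x 16 mm (x, y, z; about 0.12 kg) with dark grey metal sides and a black glass face on top, with a flat white tab (16 x 42 mm, flush with the face) across its -x end. Origin: centre of its underside; x along the 72 mm length, y along the 48 mm width, z up out of the glass face. It starts lying face up on the bench; pinch it across its 48 mm width, from above.
- nest_white: Test nest fixed to the bench, grey base plate 104 x 80 x 4 mm with black pocket floor on top and white edges. Pocket 86 (x) by 62 mm (y): 7 mm play all round a display. Edges rise 6 mm above the floor (10 above bench): a bar across each x end, 14 mm corner pieces on the y sides, whose middle 58 mm is open for fingers. Origin: centre of the plate's underside, 4 mm below the floor; x lengthwise, z up.
- plain_a: Loose display module, a flat block 72 x 48 x 16 mm (x, y, z; about 0.12 kg) with dark grey metal sides and a black glass face on top and no coloured tab: an untested one, to be left alone. Origin: centre of its underside; x along the 72 mm length, y along the 48 mm width, z up out of the glass face. It starts lying face up on the bench.
- plain_b: Loose display module, a flat block 72 x 48 x 16 mm (x, y, z; about 0.12 kg) with dark grey metal sides and a black glass face on top and no coloured tab: an untested one, to be left alone. Origin: centre of its underside; x along the 72 mm length, y along the 48 mm width, z up out of the glass face. It starts lying face up on the bench.

How it is judged:
By the outcome, as a careful person would: the job done as asked, in the order asked, and still so for the second after the job is handed in, with the robot touching nothing.
It also fails if it takes over 106 s, if anything falls off the work surface, if the arm or the gripper's body presses on something with over 40 N, if the wrist force passes 120 N, or if a joint passes its speed limit or range.

## Working session

There is one attempt and no reset: what is moved stays moved. The work goes in short steps, each a Python script; the robot and the scene stay as the last script left them, time stands still between calls to the robot, and variables do not carry over. Pictures are saved under pics/ and viewed, and the job is handed in when it is done.

```bash
mkdir -p pics; ls; python3 - <<'E'
from cell import *
import cv2
for n in("scene","top"):
    cv2.imwrite(f"pics/{n}0.png",camera(n)); print(n,get_calibration(n))
s=sense();print(s)
E
```

```text
pics
scene {'mtx': array([[472.47629233,   0.        , 324.11193477],
       [  0.        , 472.47629233, 245.35361169],
       [  0.        ,   0.        ,   1.        ]]), 'position': array([888.96113789, 641.61282235, 770.83855793]), 'attitude': array([-0.7315281 , -2.64583472,  1.08033395])}
top {'mtx': array([[482.69302266,   0.        , 323.70170895],
       [  0.        , 482.69302266, 236.0174276 ],
       [  0.        ,   0.        ,   1.        ]]), 'position': array([ 404.02779225,   -7.22977225, 1269.11124151]), 'attitude': array([-2.1584406 ,  2.18716836, -0.10213656])}
{'time': 0.1, 'joint_pos': array([ 1.04532837e+00,  3.08936601e-01,  1.63504031e+00, -1.37391458e-05,
        1.19969876e+00, -6.97252536e-02]), 'qvel': array([-0.00090588, -0.00229868, -0.00302874,  0.00116672, -0.00045487,
       -0.00051778]), 'effort': array([-1.20089459e-03, -4.16405118e+01, -2.77646577e+01, -2.24277833e-04,
        3.94559276e-03, -1.25530920e-05]), 'ee_pos': array([274.82823208, 560.68141888, 302.75915419]), 'tcp_rot': array([-0.70955645, -3.05979799,  0.00313347]), 'ft_force': array([ 0.45289948,  0.32495995, -0.49974613]), 'ft_torque': array([-0.02390565, -0.00307732,  0.00364749]), 'width': 85.6149705895804}
```

View pics/top0.png

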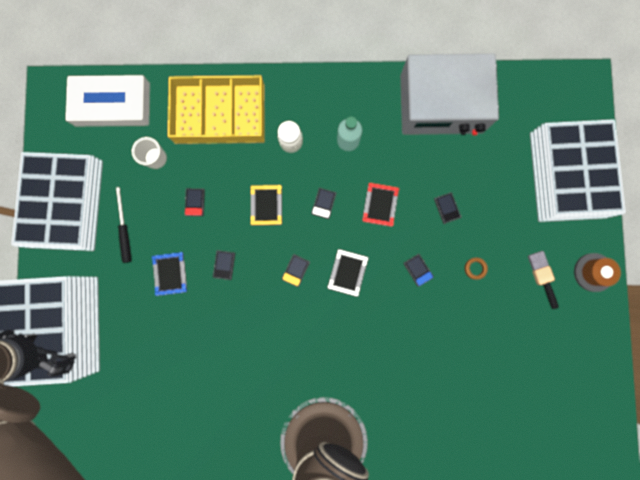

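View pics/scene0.png

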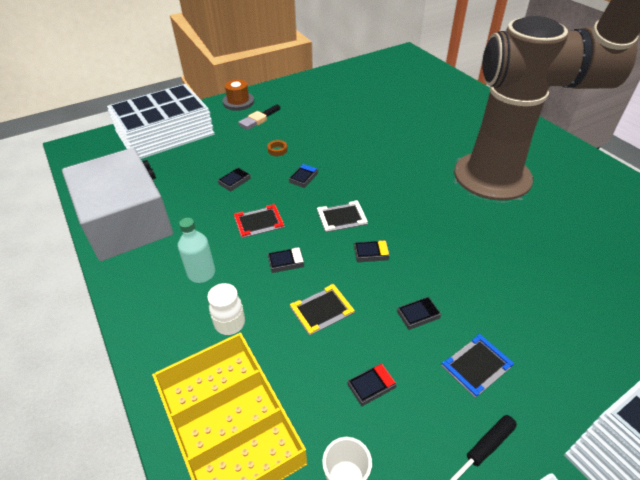

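The top view shows all items clear of the arm: displays red (194,202), white (323,203), yellow (295,270), blue (418,269), plain at (448,207) and (224,265); nests yellow (266,204), red (381,204), blue (169,273), white (349,272). Enlarging for corners.

```bash
python3 - <<'E'
import cv2,numpy as np
im=cv2.imread("pics/top0.png")
def strip(y0,xs,f):
    t=[]
    for x in xs:
        c=cv2.resize(im[y0:y0+60,x:x+60],None,fx=6.6,fy=6.6,interpolation=cv2.INTER_CUBIC)
        c=cv2.convertScaleAbs(c,alpha=1.6,beta=20)
        for k in range(0,60,10):
            cv2.putText(c,str(x+k),(int(k*6.6),10),0,.35,(255,255,255),1);cv2.putText(c,str(y0+k),(0,int(k*6.6)+4),0,.35,(255,255,255),1)
            cv2.line(c,(int(k*6.6),0),(int(k*6.6),396),(120,120,120),1) if 0 else None
        t.append(c)
    return np.hstack(t)
def save(n,a,b): cv2.imwrite(n,cv2.resize(np.vstack([a,b]),(792,528) if a.shape[1]>800 else None,fx=0 if 0 else .75,fy=.75))
save("pics/c1.png",strip(173,(165,236),0),strip(243,(139,265),0))
save("pics/c2.png",strip(173,(294,351),0),strip(243,(319,388),0))
E
```

```text
(no output)
```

View pics/c1.png

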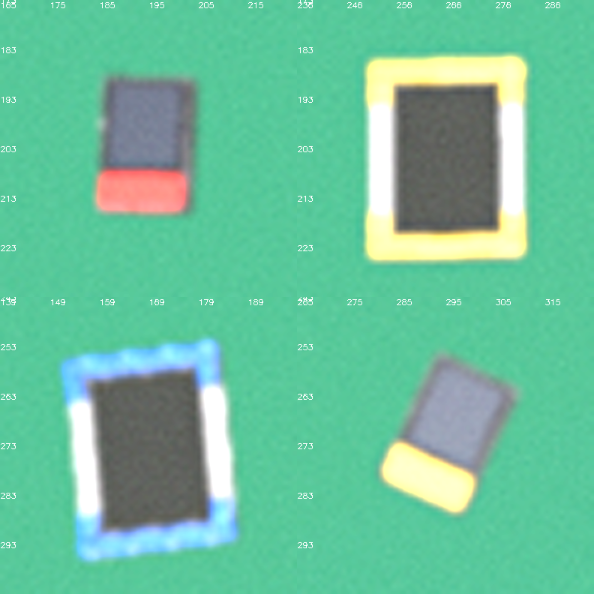

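View pics/c2.png

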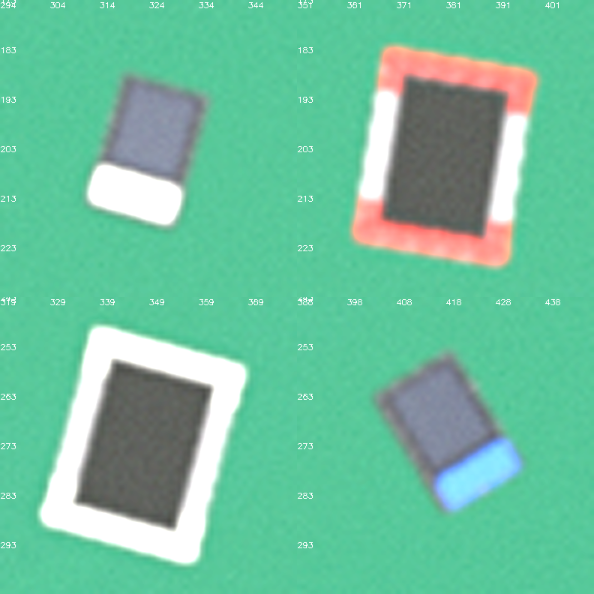

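```bash
cat > vis.py <<'E'
import cv2,numpy as np
from cell import get_calibration
from scipy.optimize import minimize
from scipy.spatial.transform import Rotation as R
C={n:get_calibration(n) for n in("scene","top")}
def proj(n,P):
    c=C[n]; q=(np.asarray(P,float)-c["position"])@R.from_rotvec(c["attitude"]).as_matrix()
    q=q@c["mtx"].T; return q[:,:2]/q[:,2:]
def ray(n,uv,z):
    c=C[n]; d=R.from_rotvec(c["attitude"]).as_matrix()@np.linalg.inv(c["mtx"])@[uv[0],uv[1],1]
    p=c["position"]; return p+d*(z-p[2])/d[2]
def mask(im):
    b,g,r=[im[...,i].astype(float) for i in range(3)]
    # green bench: g well above r and b
    return ((g-np.maximum(r,b))<22).astype(np.float32)
def corners(p,dim,z0=0):
    L,W,H=dim;c,s=np.cos(p[2]),np.sin(p[2]);o=[]
    for z in(z0,z0+H):
        for a in(-1,1):
            for b in(-1,1):
                x,y=a*L/2,b*W/2;o.append((p[0]+c*x-s*y,p[1]+s*x+c*y,z))
    return np.array(o)
F=4
def fit(ims,p0,dim,z0=0,which=("top","scene")):
    data=[]
    for n in which:
        uv=proj(n,[[p0[0],p0[1],z0]])[0]; h=42 
        x0,y0=(uv-h).astype(int);x0=max(x0,0);y0=max(y0,0)
        b=ims[n][y0:y0+2*h,x0:x0+2*h]
        m=mask(cv2.resize(b,None,fx=F,fy=F,interpolation=cv2.INTER_CUBIC))
        k,lab=cv2.connectedComponents(m.astype(np.uint8))
        cu=((uv-[x0,y0])*F).astype(int); l=lab[cu[1],cu[0]]
        m=(lab==l).astype(np.float32) if l else m
        data.append((n,x0,y0,m))
    def cost(p):
        q=[p[0]*10,p[1]*10,p[2]*.1];t=0
        for n,x0,y0,m in data:
            uv=((proj(n,corners(q,dim,z0))-[x0,y0])+.5)*F-.5
            h=cv2.convexHull(uv.astype(np.float32))
            r=np.zeros_like(m);cv2.fillConvexPoly(r,np.round(h*16).astype(np.int32),1,cv2.LINE_8,4)
            t+=1-(r*m).sum()/np.maximum(r,m).sum()
        return t/len(data)
    r=minimize(cost,[p0[0]/10,p0[1]/10,p0[2]*10],method="Nelder-Mead",options=dict(initial_simplex=[[p0[0]/10+a,p0[1]/10+b,p0[2]*10+c] for a,b,c in((0,0,0),(1,0,0),(0,1,0),(0,0,2))],xatol=.005,fatol=1e-5))
    return np.array([r.x[0]*10,r.x[1]*10,r.x[2]*.1]),r.fun
D=(72,48,16);N=(104,80,10)
# initial pixel in top: centre, and pixel of +x direction head/tail
INIT={"display_red":((194,202),(192,212),(196,192)),"display_white":((323,203),(320,210),(326,195)),
"display_yellow":((296,270),(291,280),(300,262)),"display_blue":((418,269),(423,278),(412,261)),
"nest_yellow":((266,204),(266,222),(266,186)),"nest_red":((381,204),(379,222),(384,186)),
"nest_blue":((169,273),(171,292),(167,255)),"nest_white":((349,272),(344,291),(354,255)),
"plain_a":((448,207),(452,217),(443,197)),"plain_b":((224,265),(222,275),(226,254))}
E
python3 - <<'E'
from vis import *
import json
ims={n:cv2.imread(f"pics/{n}0.png") for n in C}
out={};V={n:ims[n].copy() for n in C}
for k,(c,t,h) in INIT.items():
    dim=N if k[0]=="n" else D
    P=ray("top",c,8);a=ray("top",t,8);b=ray("top",h,8);p0=[P[0],P[1],np.arctan2(*(b-a)[[1,0]])]
    rs=[fit(ims,p0,dim,0,w) for w in(("top",),("scene",),("top","scene"))]
    print(k,*[f"{np.round(r[0][:2],1)} {r[0][2]:.3f} c{r[1]:.3f}" for r in rs])
    out[k]=list(rs[2][0])
    for n in C:
        h=cv2.convexHull(proj(n,corners(rs[2][0],dim)).astype(np.float32));cv2.polylines(V[n],[np.round(h*16).astype(np.int32)],True,(255,0,255),1,cv2.LINE_AA,4)
json.dump(out,open("poses.json","w"))
cv2.imwrite("pics/fit.png",np.vstack([cv2.resize(V["top"][175:305,130:480],(800,297)),cv2.resize(V["scene"][130:410,200:540],(364,300)).repeat(1,1) if 0 else cv2.resize(V["scene"][130:410,170:540],(800,303*2))[:303]]))
cv2.imwrite("pics/fits.png",cv2.resize(V["scene"][130:410,200:540],(728,600)))
E
```

```text
display_red [618.4 333.1] -0.024 c0.024 [617.1 332.3] -0.022 c0.041 [617.8 333.2] -0.031 c0.039
display_white [610.6  -7.6] -0.293 c0.063 [610.3  -8.3] -0.295 c0.046 [610.4  -8.2] -0.305 c0.057
display_yellow [435.5  67. ] -0.471 c0.065 [434.4  66.7] -0.458 c0.048 [434.7  67.1] -0.454 c0.058
display_blue [ 431.3 -252.9] 0.532 c0.056 [ 429.6 -253.2] 0.556 c0.041 [ 430.  -253.2] 0.548 c0.053
nest_yellow [609.  145.2] -0.014 c0.067 [608.  144.4] 0.001 c0.041 [608.2 144.5] 0.003 c0.054
nest_red [ 605.8 -158.2] -0.158 c0.074 [ 605.1 -158.6] -0.188 c0.048 [ 605.1 -158.4] -0.178 c0.063
nest_blue [430.8 397.4] 0.127 c0.085 [429.3 397.6] 0.110 c0.017 [429.3 397.6] 0.109 c0.052
nest_white [426.1 -67.4] -0.275 c0.103 [426.9 -68.5] -0.286 c0.049 [426.8 -68.5] -0.277 c0.077
plain_a [ 594.8 -333.7] 0.330 c0.033 [ 593.6 -333.2] 0.364 c0.070 [ 593.8 -334.1] 0.330 c0.051
plain_b [452.  254.5] -0.148 c0.042 [450. 254.] -0.137 c0.054 [451.4 254.7] -0.132 c0.049
```

View pics/fit.png

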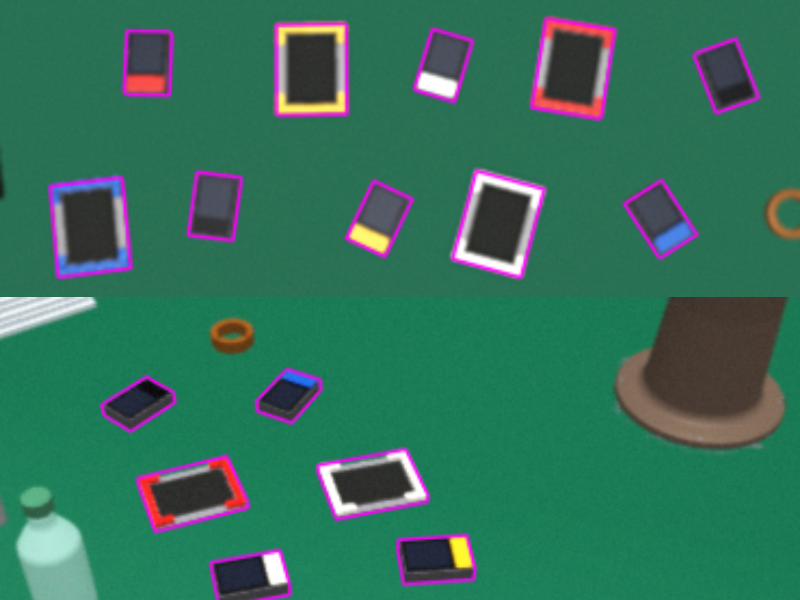

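View pics/fits.png

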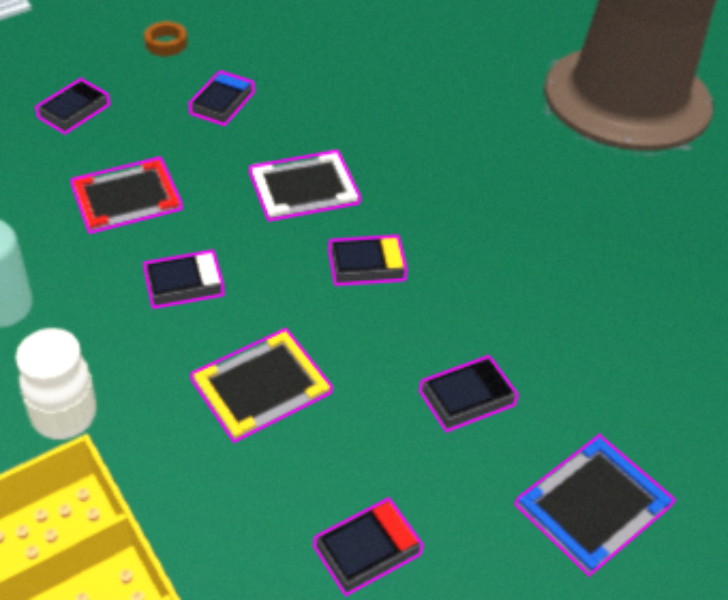

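```bash
cat > rob.py <<'E'
import json,numpy as np,cv2
from cell import *
from scipy.spatial.transform import Rotation as R
P=json.load(open("poses.json"))
def rot(a):
    c,s=np.cos(a),np.sin(a); return R.from_matrix(np.array([[c,s,0],[s,-c,0],[0,0,-1.]])).as_rotvec()
def best(p,z,a):
    o=[(abs(q[5]),x) for x in(a,a+np.pi) if (q:=ik([p[0],p[1],z],rot(x))) is not None]
    return min(o)[1]
def st(t=""):
    s=sense();print(t,"t%.1f"%s["time"],np.round(s["ee_pos"],1),"F",np.round(s["ft_force"],1),"w%.1f"%s["width"],"j6 %.2f"%s["joint_pos"][5]);return s
E
python3 - <<'E'
from rob import *
p=P["display_red"];a=best(p,160,p[2])
move_to([p[0],p[1],160],rot(a)); grip(62); st()
move_l([p[0],p[1],86],velocity=100); st()
for n in("scene","top"): cv2.imwrite(f"pics/{n}1.png",camera(n))
im=camera("scene"); cv2.imwrite("pics/z1.png",cv2.resize(im[300:430,290:450],None,fx=4.5,fy=4.5,interpolation=cv2.INTER_CUBIC))
E
```

```text
t2.1 [617.6 333.7 160.3] F [0.2 0.7 0.4] w61.8 j6 -1.11
 t3.0 [618.4 333.4  86.4] F [ 0.7 -1.5 -0.6] w62.1 j6 -1.11
```

View pics/z1.png

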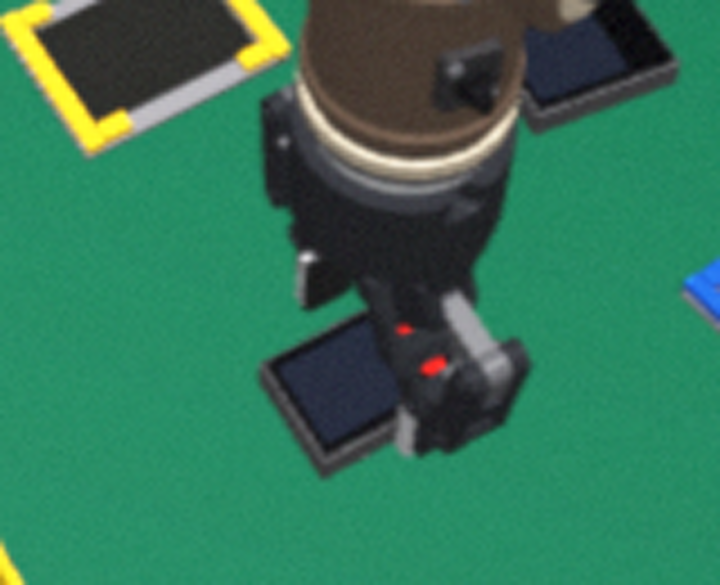

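```bash
python3 - <<'E'
from vis import *
for y in(362,365,370):
  for z in(5,10,15,20,25,30): print(y,z,np.round((proj("scene",[[629,y,z],[607,y,z]])-[290,300])*4.5))
E
```

```text
362 5 [[385. 456.]
 [432. 428.]]
362 10 [[385. 450.]
 [433. 422.]]
362 15 [[386. 444.]
 [434. 416.]]
362 20 [[387. 438.]
 [435. 410.]]
362 25 [[388. 432.]
 [436. 403.]]
362 30 [[389. 425.]
 [437. 397.]]
365 5 [[389. 463.]
 [436. 435.]]
365 10 [[390. 457.]
 [437. 429.]]
365 15 [[391. 451.]
 [439. 422.]]
365 20 [[392. 444.]
 [440. 416.]]
365 25 [[393. 438.]
 [441. 410.]]
365 30 [[394. 432.]
 [442. 403.]]
370 5 [[397. 474.]
 [444. 445.]]
370 10 [[398. 467.]
 [445. 439.]]
370 15 [[399. 461.]
 [446. 433.]]
370 20 [[400. 455.]
 [448. 427.]]
370 25 [[401. 449.]
 [449. 420.]]
370 30 [[402. 443.]
 [450. 414.]]
```

The tip sits around z≈18 with TCP at 86.4, so tips are ≈68–69 mm ahead at this opening; TCP 76 is a safe grasp height with the tips about 6 mm above the bench.

```bash
cat >> rob.py <<'E'
ZP=76
def pick(k,down=True):
    p=P["display_"+k]
    if down: 
        a=best(p,160,p[2]); s=sense()
        move_to([p[0],p[1],160],rot(a)) if np.hypot(*(s["ee_pos"][:2]-p[:2]))<200 else (move_l([p[0],p[1],165],rot(a),velocity=280))
        grip(64); move_l([p[0],p[1],95],velocity=150)
    move_l([p[0],p[1],ZP],velocity=50); s0=st("down")
    grip(40,40); pause(.1); s=st("gripped")
    move_l([p[0],p[1],ZP+8],velocity=40)
    move_l([p[0],p[1],165],velocity=200); st("lifted")
    return s["ee_pos"][2]
def over(k):
    p=P["nest_"+k]; s=sense()
    # nearest half turn to display yaw keeping j6 small
    a=best(p,165,p[2]); move_l([p[0],p[1],165],rot(a),velocity=220)
    st("over")
def lower(k):
    p=P["nest_"+k]
    move_l([p[0],p[1],100],velocity=120); move_l([p[0],p[1],ZP+4+4],velocity=50)
    pause(.15); f0=st("near")["ft_force"][2]
    z=ZP+4+4
    for dz in(1.5,1,.5,.5,.5,.5,.5,.5):
        z-=dz; move_l([p[0],p[1],z],velocity=15); pause(.1); s=sense(); 
        if abs(s["ft_force"][2]-f0)>3: break
    st("set z%.1f"%z)
    grip(56); st("open"); move_l([p[0],p[1],130],velocity=100); st("up")
E
python3 - <<'E'
from rob import *
pick("red",False); over("red")
cv2.imwrite("pics/scene2.png",camera("scene"))
E
```

```text
down t3.5 [617.2 332.9  75.2] F [-0.4 -0.   1. ] w62.3 j6 -1.11
gripped t3.8 [618.  333.2  76.1] F [0.4 0.1 0.9] w46.9 j6 -1.11
lifted t4.7 [617.5 333.  164.9] F [-0.6 -0.3 -0. ] w46.8 j6 -1.11Traceback (most recent call last):
  File "<stdin>", line 2, in <module>
  File "rob.py", line 27, in over
    a=best(p,165,p[2]); move_l([p[0],p[1],165],rot(a),velocity=220)
                        ~~~~~~^^^^^^^^^^^^^^^^^^^^^^^^^^^^^^^^^^^^^
cell.MotionError: the arm cannot follow that straight line within its joint ranges
```

```bash
python3 - <<'E'
s=open("rob.py").read()
s=s.replace('''    a=best(p,165,p[2]); move_l([p[0],p[1],165],rot(a),velocity=220)
''','''    go(p,165,220)
''')
s=s.replace('''move_to([p[0],p[1],160],rot(a)) if np.hypot(*(s["ee_pos"][:2]-p[:2]))<200 else (move_l([p[0],p[1],165],rot(a),velocity=280))''','''go(p,165,280)''')
s=s.replace("ZP=76\n",'''ZP=76
def go(p,z,v):
    x=R.from_rotvec(sense()["tcp_rot"]).as_matrix()[:,0]; c=np.arctan2(x[1],x[0])
    w=lambda d:(d+np.pi)%(2*np.pi)-np.pi
    for a in sorted((p[2],p[2]+np.pi),key=lambda a:abs(w(a-c))):
        try: move_l([p[0],p[1],z],rot(a),velocity=v); return
        except MotionError as e: print(a,e)
    raise MotionError("none")
''')
open("rob.py","w").write(s)
E
python3 - <<'E'
from rob import *
over("red")
cv2.imwrite("pics/scene2.png",camera("scene"))
E
```

```text
over t7.1 [ 605.1 -157.5  164.9] F [-0.  -0.1 -2.4] w47.1 j6 -1.72
```

View pics/scene2.png

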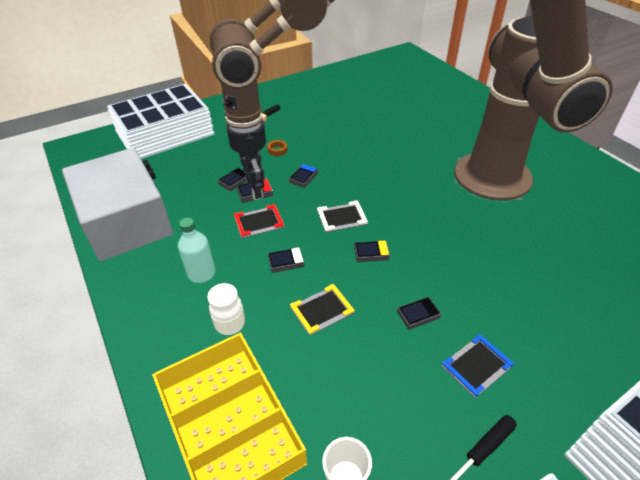

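The red display is held level (≈(256,190)) above the red nest (259,220). I'm lowering it.

```bash
python3 - <<'E'
from rob import *
lower("red")
im=camera("scene");cv2.imwrite("pics/scene3.png",cv2.resize(im[120:270,170:370],None,fx=4,fy=4,interpolation=cv2.INTER_CUBIC))
E
```

```text
near t8.5 [ 605.3 -158.5   84.2] F [-0.1  0.5 -0.6] w47.0 j6 -1.72
set z79.5 t10.6 [ 605.3 -158.5   80.1] F [-0.9  0.8  6.4] w47.2 j6 -1.72
open t10.8 [ 605.  -158.3   79.1] F [ 0.5  0.4 -0.2] w56.1 j6 -1.72
up t11.5 [ 605.1 -158.4  130.3] F [-0.2 -0.6 -0.2] w56.4 j6 -1.72
```

View pics/scene3.png

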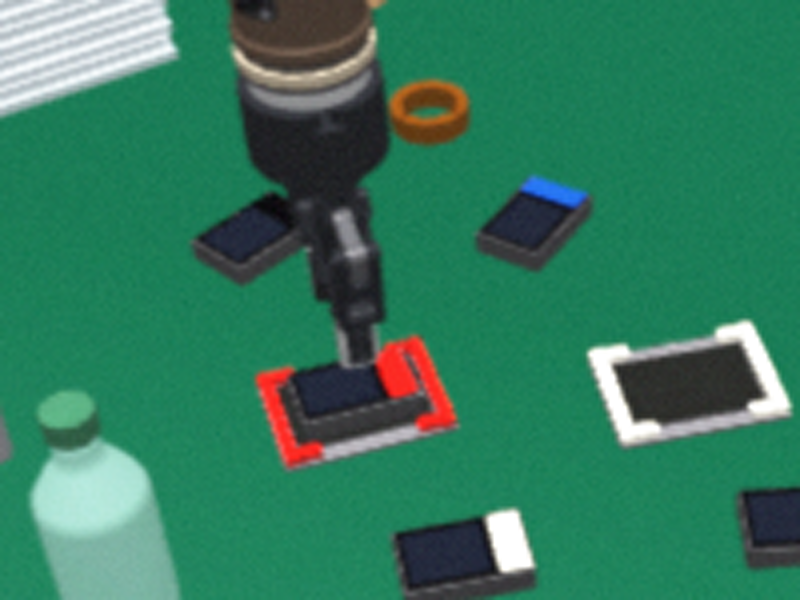

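The red display lies inside its nest, flat and centred, and touched down at the expected height. White is next.

```bash
python3 - <<'E'
from rob import *
pick("white"); over("white"); lower("white")
cv2.imwrite("pics/t4.png",camera("top"))
im=camera("scene");cv2.imwrite("pics/scene4.png",cv2.resize(im[130:290,200:410],None,fx=3.75,fy=3.75,interpolation=cv2.INTER_CUBIC))
E
```

```text
down t13.7 [610.1  -8.2  75.6] F [-0.4 -0.3 -0.4] w64.3 j6 -1.35
gripped t14.0 [610.9  -8.2  76.5] F [ 0.4 -0.   2. ] w46.7 j6 -1.35
lifted t14.9 [610.   -8.2 164.7] F [-0.1 -0.4 -1.5] w46.8 j6 -1.35
over t16.0 [427.9 -68.6 165.1] F [ 0.  -0.1 -2. ] w46.6 j6 -1.55
near t17.3 [427.  -68.5  84.1] F [ 0.5  1.1 -1.3] w46.5 j6 -1.55
set z80.0 t19.0 [426.8 -68.5  80.4] F [-2.2  0.5  5. ] w46.6 j6 -1.55
open t19.3 [427.  -68.5  79.9] F [-0.3  0.   0.1] w56.1 j6 -1.55
up t19.9 [426.6 -68.4 129.9] F [-0.4 -0.   0.8] w55.7 j6 -1.55
```

View pics/scene4.png

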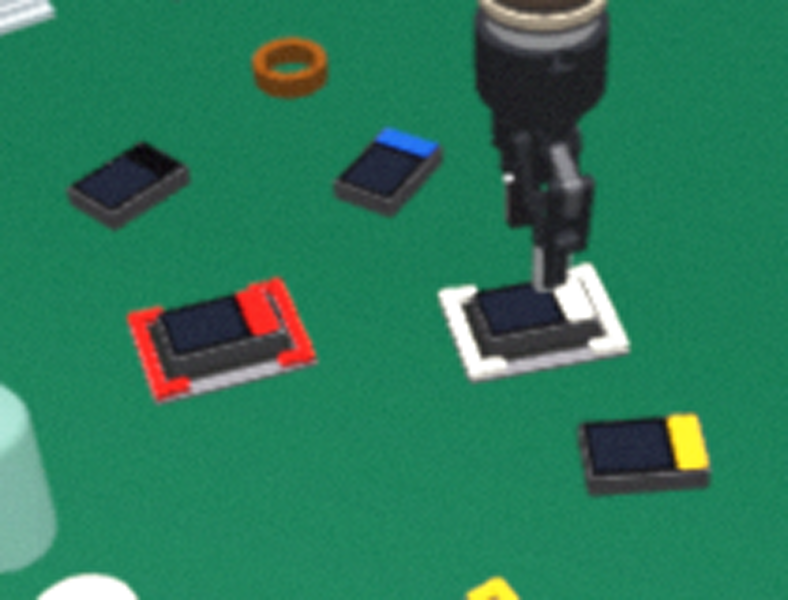

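Red and white are both seated. Yellow and blue next.

```bash
python3 - <<'E'
from rob import *
pick("yellow"); over("yellow"); lower("yellow")
im=camera("scene");cv2.imwrite("pics/scene5.png",cv2.resize(im[200:350,270:470],None,fx=4,fy=4,interpolation=cv2.INTER_CUBIC))
E
```

```text
down t22.1 [434.4  67.1  75.7] F [ 0.1  1.  -0.3] w63.6 j6 -1.06
gripped t22.5 [435.1  67.2  76.4] F [-0.5  0.2  2.9] w46.8 j6 -1.06
lifted t23.4 [434.2  67.1 164.7] F [ 0.3 -0.1 -1.6] w46.6 j6 -1.06
over t24.4 [606.5 144.1 163.4] F [-0.4 -0.3 -0.9] w46.9 j6 -1.41
near t25.7 [608.4 144.6  84.2] F [ 0.7  0.2 -1.4] w46.6 j6 -1.41
set z80.0 t27.5 [608.2 144.5  80.5] F [-1.7 -0.2  3.4] w47.0 j6 -1.41
open t27.7 [608.4 144.5  79.9] F [0.5 1.1 0.2] w56.5 j6 -1.41
up t28.4 [608.1 144.5 130.3] F [ 0.2  0.1 -0.1] w56.2 j6 -1.41
```

View pics/scene5.png

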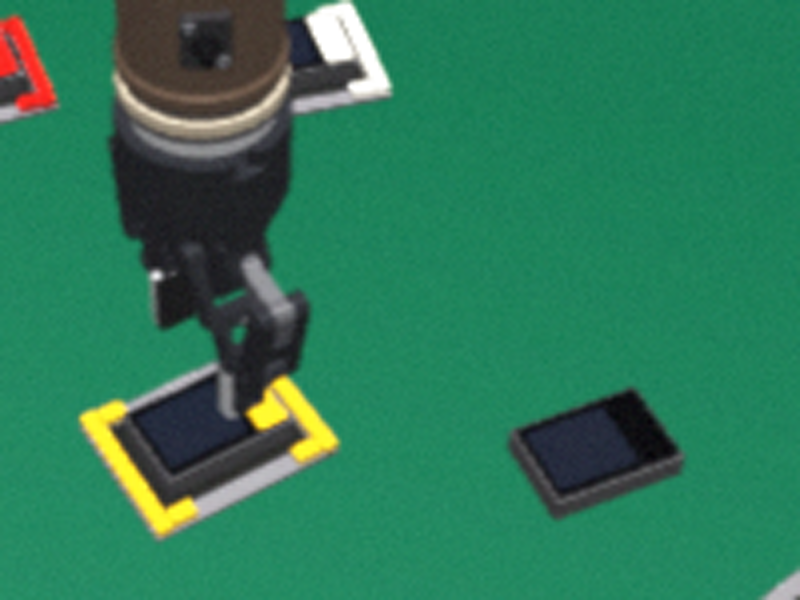

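```bash
python3 - <<'E'
from rob import *
pick("blue"); over("blue"); lower("blue")
im=camera("scene");cv2.imwrite("pics/scene6.png",cv2.resize(im[280:430,390:590],None,fx=4,fy=4,interpolation=cv2.INTER_CUBIC))
E
```

```text
down t31.5 [ 429.8 -253.    75.7] F [0.  0.1 0.8] w64.1 j6 -2.74
gripped t31.9 [ 430.4 -253.5   76.4] F [ 0.3 -0.8  1.6] w47.1 j6 -2.74
lifted t32.8 [ 429.7 -252.9  164.7] F [-1.   0.7 -1.3] w46.8 j6 -2.74
over t35.9 [429.4 397.  164.9] F [ 0.1 -0.3 -1.4] w46.7 j6 -1.01
near t37.2 [429.5 397.7  84.2] F [ 0.2 -0.3 -0.5] w46.4 j6 -1.01
set z80.0 t39.0 [429.4 397.6  80.4] F [-1.6 -1.4  5.5] w46.8 j6 -1.01
open t39.2 [429.4 397.6  79.8] F [0.6 0.4 0.6] w55.8 j6 -1.01
up t39.9 [429.3 397.5 130.2] F [0.5 0.3 0. ] w55.9 j6 -1.01
```

```bash
ls pics
```

```text
c1.png
c2.png
fit.png
fits.png
scene0.png
scene1.png
scene2.png
scene3.png
scene4.png
scene5.png
scene6.png
t4.png
top0.png
top1.png
z1.png
```

Now I'll raise the arm clear and make a final check of everything from both cameras.

```bash
python3 - <<'E'
from rob import *
p=P["nest_blue"]
move_l([p[0],p[1],250],velocity=200); set_joints([1.4]+list(sense()["joint_pos"][1:])); st()
from vis import C,proj,corners,fit
ims={n:camera(n) for n in C}
for n in C: cv2.imwrite(f"pics/{n}9.png",ims[n])
for k in("plain_a","plain_b"): 
    r=fit(ims,P[k],(72,48,16));print(k,np.round(P[k],2),np.round(r[0],2))
t=cv2.resize(ims["top"][175:305,130:480],(800,297),interpolation=cv2.INTER_CUBIC)
s=cv2.resize(ims["scene"][140:400,200:540],(784,600),interpolation=cv2.INTER_CUBIC)
cv2.imwrite("pics/e1.png",t);cv2.imwrite("pics/e2.png",s)
E
```

```text
t42.2 [ 57.2 581.4 248.4] F [0.2 0.7 0.4] w55.8 j6 -1.01
plain_a [ 5.9376e+02 -3.3411e+02  3.3000e-01] [ 5.9394e+02 -3.3396e+02  3.3000e-01]
plain_b [ 4.5135e+02  2.5473e+02 -1.3000e-01] [ 4.5138e+02  2.5472e+02 -1.3000e-01]
```

View pics/e1.png

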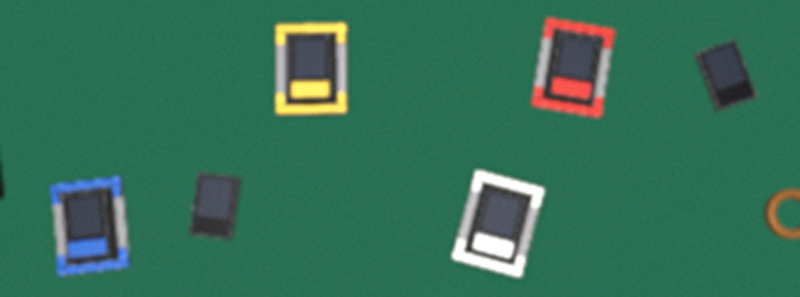

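View pics/e2.png

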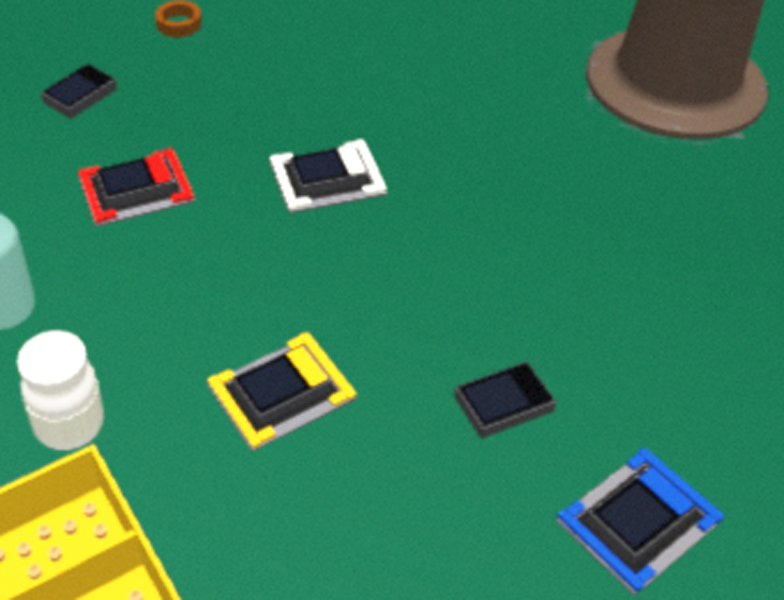

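All four are in their nests and the plain ones haven't moved. Blue looks slightly off-centre, so I'll enlarge it.

```bash
python3 - <<'E'
import cv2,numpy as np,json
from vis import *
P=json.load(open("poses.json"))
t=cv2.imread("pics/top9.png");s=cv2.imread("pics/scene9.png")
def ov(n,im):
    # expected silhouette edges: pocket floor z4 (white-magenta) 
    p=P["nest_blue"];c=np.array(corners(p,(86,62,0),4))[[0,1,3,2]];d=corners(p,(72,48,0),20)[[0,1,3,2]]
    uv=proj(n,np.vstack([c,d])); x0,y0=(uv.mean(0)-32).astype(int);f=6
    v=cv2.resize(im[y0:y0+64,x0:x0+64],None,fx=f,fy=f,interpolation=cv2.INTER_CUBIC)
    v=cv2.convertScaleAbs(v,alpha=1.5,beta=20)
    a=v.copy()
    for q,col in((uv[:4],(255,0,255)),(uv[4:],(0,255,255))): cv2.polylines(a,[np.round((q-[x0,y0]+.5)*f).astype(int)],True,col,1)
    return np.hstack([v,a])
cv2.imwrite("pics/b9.png",np.vstack([ov("top",t),ov("scene",s)])[:,:] if 0 else cv2.resize(np.vstack([ov("top",t),ov("scene",s)]),(600,600)))
E
```

```text
(no output)
```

View pics/b9.png

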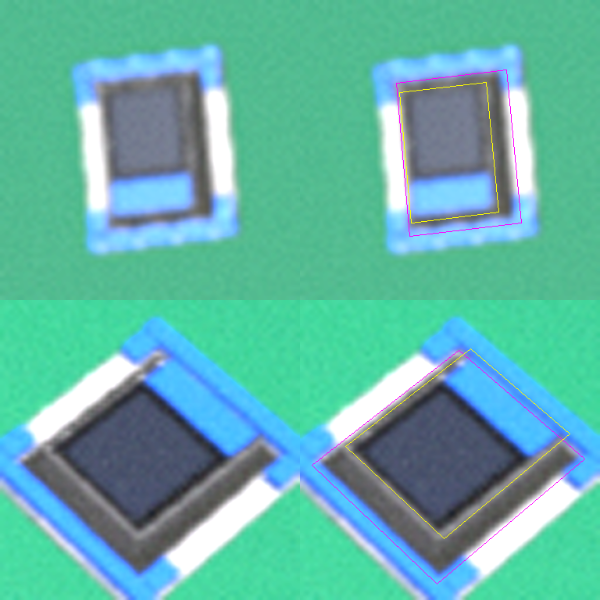

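The predicted outline of a centred display at z=20 matches the image in both views, so the offset is only parallax. Handing in.

```bash
python3 - <<'E'
from cell import *
hand_in(); print(sense()["time"])
E
```

```text
the job is handed in; nothing more can be done
the job is handed in; nothing more can be done
```

All four tabbed displays are in the nests of their own colour, face up and flat. I handed the job in at about 42 s, within the 106 s limit; no verdict was reported.

- **Setting down:** I lowered each display in small steps until the wrist felt light contact, 3–7 N, at the height expected for the pocket floor. Only then did I release it.
- **Final pictures:** both cameras show red, white, yellow and blue inside their pockets.
- **Blue display:** it looked off-centre from above. The outline predicted for a centred display matched both pictures, so that was only the viewing angle.
- **Plain displays:** both are within 0.3 mm of where they started.
- **Arm:** it was parked clear with the gripper empty before hand-in.

One straight-line move was refused as outside the joint ranges, so nothing moved, and I reached the red nest with the other half-turn. No check failed or disagreed at the end.

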